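Turn a drained well plate face up onto the light pad

TASK

The washed 96-well plate has been left to drain face down on the bench paper beside the flat light pad. Without picking it up, push it with the fingertips against the pad's near long edge until it tips up on its side and turns over onto the pad, then push it forward until it lies face up, flat and wholly on the white lit panel, and take the hand away. Leave everything else on the bench where it is.

Things in the scene. Friction and masses are not known exactly. Their poses are not given: they have to be found in the camera images.
- plate: pale blue 96-well plate, loose, about 60 g, 85.5 (own x) by 127.8 (own y) by 14.4 mm high. Lowest 3 mm: a full-size skirt, hollow below; body above it 2.5 mm narrower on every side. Origin: centre of the underside (skirt side); own z points out of the wells. Starts face down (z down, origin 14.4 mm up, skirt on top), a long side facing the pad's edge within 20 degrees, 5 to 55 mm from it
- plate_mid (a point): middle of the plate, 7.2 mm above its underside. Held against the pad's edge, the plate can be tipped by a fingertip pushing and rising at its outer long side, caught under the overhanging skirt; it then pivots on the other long side, whose skirt settles on the pad's edge at about 45 degrees, and falls over onto the pad when tipped past about 100 degrees
- pad: flat LED light pad, fixed, lying to the right of the plate as the robot sees it, 240 mm (own x, pointing away from the plate) by 360 mm (own y) by 6 mm thick, dark grey, square edges; origin at the centre of its underside, on the bench. In the middle of its top the white lit panel, 200 (x) by 320 (y) mm, leaving a 20 mm dark border all round. Green bench paper, flush with the bench, lies beside it
- pad_edge (a point): middle of the top of the pad's long edge that faces the plate, 6 mm above the bench; x points across the pad, away from the plate, y along that edge
- plate_a (a point): corner of the plate's skirt outline at +x, +y of the plate, at half its height (7.2 mm above its underside)
- plate_b (a point): corner of the plate's skirt outline at +x, -y of the plate, at half its height (7.2 mm above its underside)
- plate_c (a point): corner of the plate's skirt outline at -x, +y of the plate, at half its height (7.2 mm above its underside)
- plate_d (a point): corner of the plate's skirt outline at -x, -y of the plate, at half its height (7.2 mm above its underside)
- sample_rack: bystander: narrow white rack with five purple-capped blood tubes in a row along its x, 122 by 34 mm, 99 mm high, loose, standing beside the plate on the robot side; origin at the centre of its underside
- dropper: bystander: small white dropper bottle with yellow band and red cap, 26 mm across, 58 mm high, standing on the light pad, beyond where the plate goes; origin at the centre of its underside
- marker: bystander: white and blue marker pen, 135 mm long (own x), 12 mm thick, lying on the bench behind the plate, on the side away from the pad; origin at the middle of its underside
- timer: bystander: white bench timer, 62 by 62 by 16 mm; origin at the centre of its underside
- reagent: bystander: amber bottle with blue cap, 56 mm across, 115 mm high; origin at the centre of its underside
- tip_box: bystander: blue pipette tip box with clear lid, 85 by 122 mm, 66 mm high; origin at the centre of its underside
- wash_bottle: bystander: white wash bottle with blue cap and bent spout, 60 mm across, 178 mm high; origin at the centre of its underside
Mind the look-alikes: they are no part of the job. Of the things like the plate, leave any that is red; of the rest the smaller one is meant.

How it is judged:
By the outcome, as a careful person would: the job done as asked, in the order asked, and still so for the second after the job is handed in, with the robot touching nothing.
It also fails if it takes over 58 s, if anything falls off the work surface, if the arm or the gripper's body presses on something with over 40 N, if the wrist force passes 120 N, or if a joint passes its speed limit or range.

ROBOT

A 6-joint arm with a two-finger parallel gripper is mounted at the origin on the work surface. World frame = base frame: x ahead of the robot, y to its left, z up, the work surface at z = 0. Lengths are in m, angles in rad, forces in N, time in s.
With the tool pointing down it reaches from about 0.35 to 0.975 m from the base axis. Payload 7.1 kg.
Tool frame: the origin (TCP) lies midway between the tips of the shut fingers; the grasp point (between the pads) lies 19 mm behind it; z points along the fingers, x is the direction in which the jaws open and shut, and the axes are right-handed (so a half turn about z gives the same grasp; the last joint's range is limited). The gripper opens to 88 mm and grips with 3 to 60 N. Pads are 20 mm wide; open, the fingers measure 115 mm over their backs; the gripper's body (75 mm by 178 mm) begins 61 mm behind the grasp point.
Start: joints at [1.267, 0.423, 1.63, -0, 1.089, -0.019], TCP at [0.176, 0.6, 0.223] pointing down, gripper open.
Joint ranges: [-3, 3], [-0.9, 2.11], [0.09, 2.58], [-1.31, 4.45], [0.11, 2.69], [-2.54, 2.54]. Speed limits (rad/s): [2.39, 2.39, 3.01, 3.14, 3.14, 3.14].

INTERFACE

Orientations are given as a unit quaternion [w, x, y, z].
In Python, from station import move_pose, movel, movej, command_gripper, wait, inverse_kinematics, read_camera, camera_info, MotionError, job_done, get_time, get_joint_pos, get_qvel, get_effort, get_tcp_pos, get_ee_rot, get_ft_force, get_ft_torque, get_grip_width gives the robot as it stands. Calls block until the motion is done:
- move_pose(position, orientation): joint-space move of the TCP to a pose.
- movel(position, frame=None, v=0.15, until_force=None): straight line of the TCP; frame=None keeps the orientation; v is the mean speed in m/s. With until_force (N) it stops when the force on the tool has changed by that much, and returns True; else False.
- movej(angles): joint-space move.
- command_gripper(opening): opening from 0.0 (shut) to 1.0 (fully open); the grip force is fixed at half the most; returns when the fingers have stopped.
- wait(seconds).
- inverse_kinematics(position, orientation): joint angles nearest the present ones, or None.
- read_camera(name): name is "scene" or "side" or "wrist"; returns the picture (480x640x3 uint8, red, green, blue); there is no depth.
- camera_info(name): a dict with "intrinsics" (3x3 intrinsics, pixels), "T" (4x4, takes a point from camera to world coordinates); the wrist camera has in their place "tool_from_camera" (4x4, takes a point from camera to tool coordinates, whose origin is the TCP and whose axes are the tool frame's). Camera axes: x right, y up, looking along -z (the intrinsics and any distortion apply to the point x, -y, -z); pixel columns grow to the right and rows downward; lengths in m; the calibration is good to about 2 mm. A picture is of the moment at which its call begins: read the wrist's pose just before it. camera_info takes no time and is no camera call.
A pose or a line that the arm cannot do raises MotionError and nothing moves.
- job_done(): hands the job in, once; it reports no verdict.
Readings, each from a call of its own:
- get_time(): time.
- get_joint_pos(): joint angles.
- get_qvel(): joint speeds.
- get_effort(): joint torques, N m.
- get_tcp_pos(): TCP position.
- get_ee_rot(): TCP orientation.
- get_ft_force(): force on the tool from outside, world axes, zero at the start.
- get_ft_torque(): the same for the moment, N m.
- get_grip_width(): opening from 0.0 (shut) to 1.0 (fully open).
Only numpy, scipy, OpenCV 4.12 (cv2) and the standard library are available. Lean on these libraries where they do the work, as an engineer would, in place of code of your own. Each camera call takes 0.05 s, during which the arm holds its last target.

## Working session

There is one attempt and no reset: what is moved stays moved. The work goes in short steps, each a Python script; the robot and the scene stay as the last script left them, time stands still between calls to the robot, and variables do not carry over. Pictures are saved under pics/ and viewed, and the job is handed in when it is done.

```bash
mkdir -p pics; ls
python3 - <<'E'
from station import *
import cv2
for n in ["scene","side","wrist"]:
    im=read_camera(n); cv2.imwrite(f"pics/{n}0.png",im[:,:,::-1])
    print(n,camera_info(n))
print(get_time(),get_tcp_pos(),get_ee_rot())
E
```

```text
pics
scene {'intrinsics': array([[539.10693217,   0.        , 313.70303856],
       [  0.        , 539.10693217, 242.76491439],
       [  0.        ,   0.        ,   1.        ]]), 'T': array([[ 3.81856423e-02, -8.22541160e-01,  5.67422150e-01,
         1.21064908e+00],
       [ 9.99270389e-01,  3.18521540e-02, -2.10743868e-02,
         3.70316963e-02],
       [-7.39067151e-04,  5.67812892e-01,  8.23157320e-01,
         1.10346476e+00],
       [ 0.00000000e+00,  0.00000000e+00,  0.00000000e+00,
         1.00000000e+00]])}
side {'intrinsics': array([[524.96312676,   0.        , 317.43762778],
       [  0.        , 524.96312676, 236.42887769],
       [  0.        ,   0.        ,   1.        ]]), 'T': array([[ 0.88688633,  0.32316101, -0.33015088,  0.07523229],
       [-0.46188877,  0.60545585, -0.64813732, -0.7845662 ],
       [-0.00956093,  0.72731711,  0.68623495,  0.96059947],
       [ 0.        ,  0.        ,  0.        ,  1.        ]])}
wrist {'intrinsics': array([[384.75674731,   0.        , 326.9555508 ],
       [  0.        , 384.75674731, 237.29605496],
       [  0.        ,   0.        ,   1.        ]]), 'tool_from_camera': array([[ 9.99999684e-01, -5.13878477e-04,  6.05893266e-04,
        -1.43449464e-04],
       [-3.45991990e-04, -9.68212393e-01, -2.50129251e-01,
        -6.71787886e-02],
       [ 7.15169408e-04,  2.50128963e-01, -9.68212265e-01,
        -1.62935175e-01],
       [ 0.00000000e+00,  0.00000000e+00,  0.00000000e+00,
         1.00000000e+00]])}
0.15 [0.17546972 0.59942954 0.22208766] [ 3.41040862e-04  8.00304777e-01  5.99593143e-01 -4.58258881e-04]
```

View pics/scene0.png

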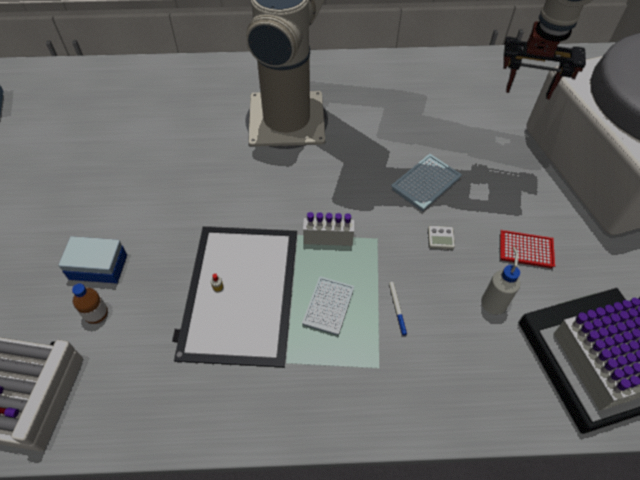

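View pics/side0.png

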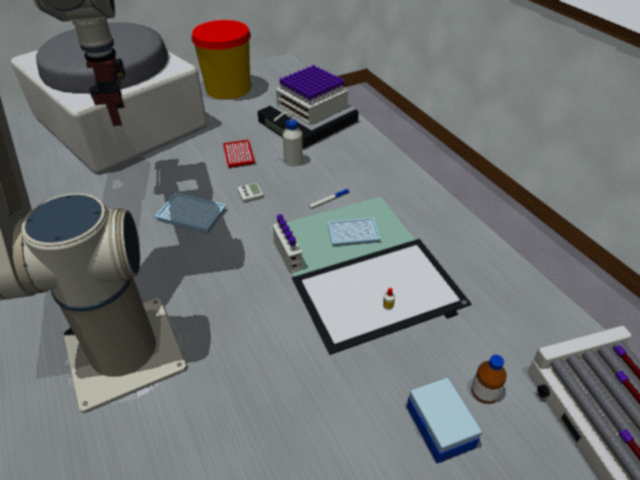

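View pics/wrist0.png

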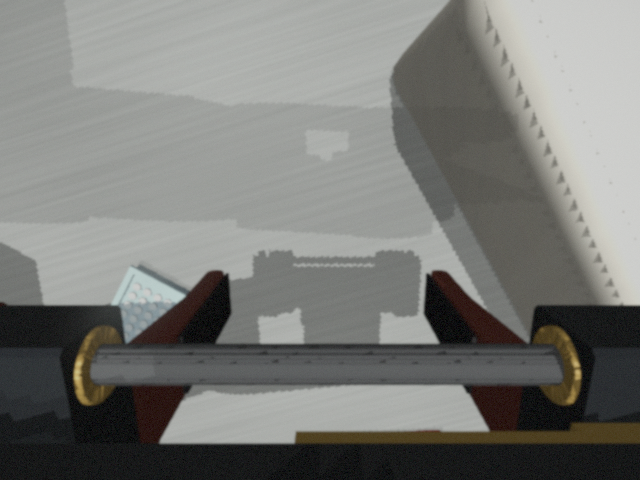

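Candidates in scene: the plate on green paper (330,305), a larger blue-grey one (427,182), and a red one (527,249). The one on the paper beside the pad fits the description, since it is the smaller of the two that aren't red. I'll confirm that in crops.

Run:
```python
import cv2
im=cv2.imread("pics/scene0.png")
cv2.imwrite("pics/c1.png",cv2.resize(im[225:375,280:420],None,fx=5.4,fy=4,interpolation=cv2.INTER_CUBIC)[:, :] if 0 else cv2.resize(im[260:350,280:400],None,fx=6,fy=6,interpolation=cv2.INTER_CUBIC))
cv2.imwrite("pics/c2.png",cv2.resize(im[140:370,160:480],None,fx=2.5,fy=2.5,interpolation=cv2.INTER_CUBIC))
s=cv2.imread("pics/side0.png")
cv2.imwrite("pics/c3.png",cv2.resize(s[190:290,270:420],None,fx=5,fy=5,interpolation=cv2.INTER_CUBIC))
```

```text
(no output)
```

View pics/c1.png

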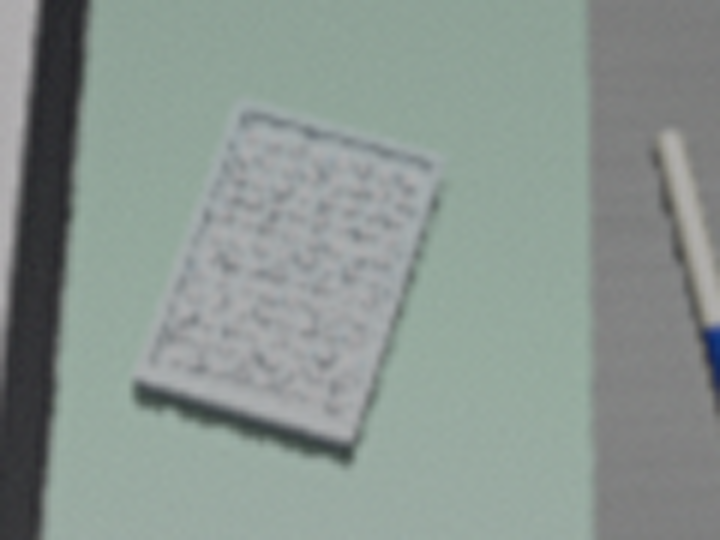

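View pics/c2.png

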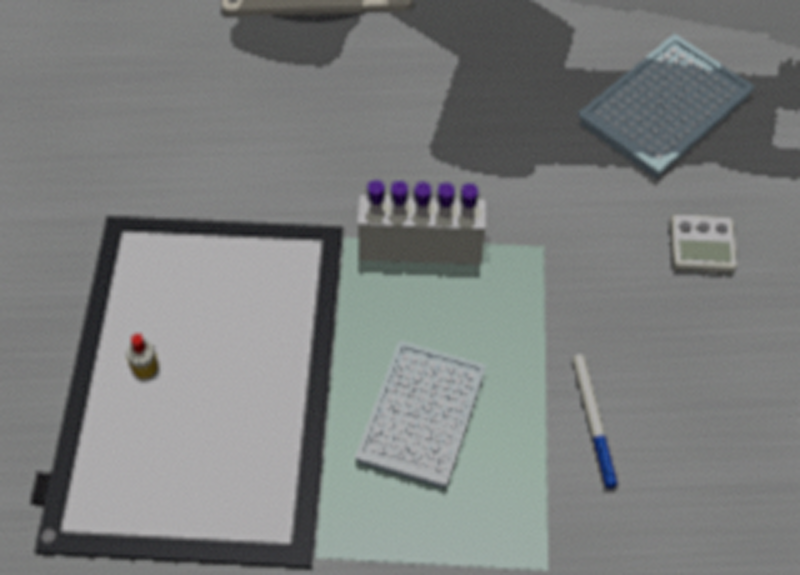

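View pics/c3.png

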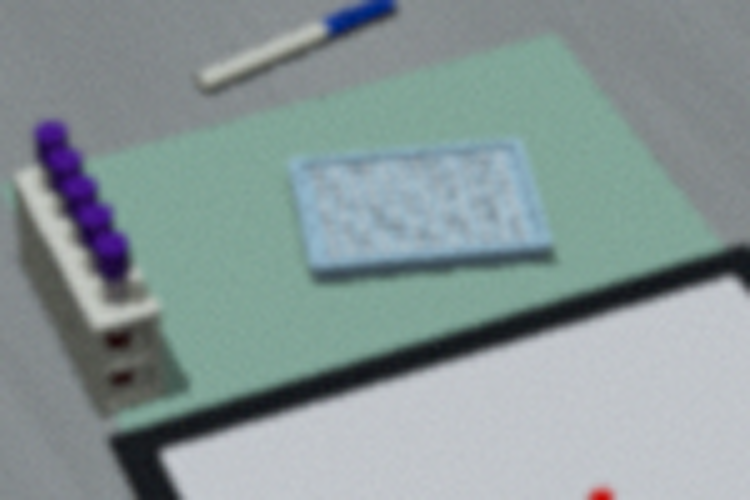

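```bash
cat > h.py <<'E'
import numpy as np, cv2
from station import *
def ray(cam,u,v,z):
    ci=camera_info(cam);K=ci["intrinsics"];T=ci["T"]
    d=np.array([(u-K[0,2])/K[0,0],-(v-K[1,2])/K[1,1],-1.])
    d=T[:3,:3]@d;o=T[:3,3]
    return o+d*(z-o[2])/d[2]
def snap(cam,name,box=None,s=1):
    im=read_camera(cam)[:,:,::-1]
    if box: im=im[box[1]:box[3],box[0]:box[2]]
    cv2.imwrite("pics/"+name,cv2.resize(im,None,fx=s,fy=s,interpolation=cv2.INTER_CUBIC))
E
python3 - <<'E'
from h import *
np.set_printoptions(precision=4,suppress=True)
def c(l,s,ox,oy,z,cam,t):
    P=np.array([ray(cam,(u+.5)/s+ox-.5,(v+.5)/s+oy-.5,z) for u,v in l]);print(t);print(P[:,:2]);
    if len(P)==4: print("ctr",P.mean(0)[:2],"sides",[round(float(np.linalg.norm(P[i]-P[i-1])),4) for i in range(4)],"ang",[round(float(np.degrees(np.arctan2(*(P[i]-P[i-1])[[1,0]]))),1) for i in range(4)])
c([(243,103),(443,160),(353,440),(138,382)],6,280,260,.0144,"scene","plate")
c([(290,157),(520,140),(552,240),(312,270)],5,270,190,.0144,"side","plate side")
c([(108,217),(342,228),(312,566),(37,553)],2.5,160,140,.006,"scene","pad")
c([(122,232),(322,242),(293,544),(62,532)],2.5,160,140,.006,"scene","panel")
c([(297,276),(420,241),(469,303),(332,349)],1,0,0,.006,"side","pad side")
c([(360,198),(487,201)],2.5,160,140,.06,"scene","rack top?")
c([(360,262),(482,265)],2.5,160,140,.0,"scene","rack bottom front")
c([(145,378)],2.5,160,140,.006,"scene","dropper front bottom")
c([(578,358),(612,485)],2.5,160,140,.006,"scene","marker")
E
```

```text
plate
[[0.5575 0.0762]
 [0.5862 0.1525]
 [0.7028 0.11  ]
 [0.6764 0.0319]]
ctr [0.6307 0.0927] sides [0.1268, 0.0815, 0.1241, 0.0825] ang [159.5, 69.4, -20.0, -108.7]
plate side
[[0.5829 0.1502]
 [0.7001 0.1033]
 [0.6728 0.0281]
 [0.5512 0.0674]]
ctr [0.6267 0.0872] sides [0.0887, 0.1262, 0.0801, 0.1278] ang [69.1, -21.8, -109.9, 162.1]
pad
[[ 0.3934 -0.2127]
 [ 0.4163  0.0233]
 [ 0.7715 -0.0094]
 [ 0.7507 -0.2455]]
ctr [ 0.583  -0.1111] sides [0.3588, 0.2371, 0.3568, 0.237] ang [174.7, 84.5, -5.3, -95.0]
panel
[[ 0.4127 -0.1972]
 [ 0.4327  0.0031]
 [ 0.751  -0.0257]
 [ 0.7322 -0.2259]]
ctr [ 0.5822 -0.1114] sides [0.3208, 0.2012, 0.3195, 0.2012] ang [174.9, 84.3, -5.2, -95.3]
pad side
[[ 0.4248  0.0151]
 [ 0.7634 -0.0249]
 [ 0.7415 -0.2494]
 [ 0.3987 -0.2118]]
ctr [ 0.5821 -0.1177] sides [0.2284, 0.3409, 0.2255, 0.3448] ang [83.4, -6.7, -95.6, 173.7]
rack top?
[[0.4202 0.0422]
 [0.4286 0.165 ]]
rack bottom front
[[0.4543 0.0403]
 [0.4625 0.161 ]]
dropper front bottom
[[ 0.5816 -0.1636]]
marker
[[0.5758 0.2422]
 [0.7064 0.2567]]
```

The crop confirms it: a pale blue plate face down on the paper, hollow skirt upward, about 15° off the pad edge. I'll set up the frames, check the IK, and move in behind the plate.

```bash
cat >> h.py <<'E'
from scipy.spatial.transform import Rotation as R
np.set_printoptions(precision=4,suppress=True)
A=np.radians(-5.2)
e=np.array([np.cos(A),np.sin(A),0]); out=np.array([-np.sin(A),np.cos(A),0]); up=np.array([0,0,1.])
PE=np.array([0.5934,0.0075,0.])
H=0.010
def quat(al):
    al=np.radians(al); z=-out*np.sin(al)-up*np.cos(al)
    y=np.cross(z,e); M=np.stack([e,y,z],1)
    q=R.from_matrix(M).as_quat(); return np.array([q[3],q[0],q[1],q[2]])
def W(s,d,z): return PE+e*s+out*d+up*z
def SD(p): r=np.asarray(p)-PE; return np.array([r@e,r@out,r[2]])
def tcp_from_corner(d,z,al,h=None):
    h=H if h is None else h
    a=np.radians(al); return d+h*np.cos(a), z-h*np.sin(a)
def edge(th,d0=0.0):   # outer skirt lower edge E in (d,z), plate against wall
    t=np.radians(th);c,s=np.cos(t),np.sin(t)
    rot=lambda u,w:np.array([u*c-w*s,u*s+w*c])
    if th<=46.7: return rot(.083,.0114)+[d0,0]
    if th<=90: return rot(.083+.0025,0)+[d0-.010,.006]
    return rot(.0855,-.003)+[d0-.013,.006]
def target(th,a0=22,l=.002,d0=0.0):
    al=min(a0,90-th); a=np.radians(al)
    c=edge(th,d0)-l*np.array([np.sin(a),np.cos(a)])
    return (*c,al)
E
python3 - <<'E'
from h import *
s=.028
for th in range(0,111,10):
    d,z,al=target(th); D,Z=tcp_from_corner(d,z,al)
    j=inverse_kinematics(W(s,D,Z),quat(al)); print(th,al,round(D,4),round(Z,4),j)
t0=get_time()
move_pose(W(s,.172,.15),quat(22)); print(get_time()-t0,get_joint_pos())
command_gripper(0.75); print(get_time(),get_grip_width(),get_ft_force())
movel(W(s,.172,.03),v=.12)
print(get_time(),get_ft_force(),SD(get_tcp_pos()))
snap("scene","s1.png",(250,180,420,340),4.5); snap("side","d1.png",(250,120,450,280),4); snap("wrist","w1.png")
E
```

```text
0 22 0.0915 0.0058 [ 0.3017  0.8026  1.6005 -0.4427  0.9407  0.6923]
10 22 0.0883 0.02 [ 0.2972  0.7799  1.6044 -0.4383  0.9565  0.679 ]
20 22 0.0826 0.0335 [ 0.2894  0.7576  1.6098 -0.4355  0.9695  0.6643]
30 22 0.0747 0.0458 [ 0.2784  0.7364  1.6166 -0.4344  0.9793  0.6485]
40 22 0.0648 0.0565 [ 0.2644  0.7167  1.6246 -0.4349  0.9856  0.6317]
50 22 0.0535 0.0659 [ 0.2484  0.6987  1.6333 -0.4365  0.9893  0.6144]
60 22 0.0413 0.0744 [ 0.2308  0.6817  1.642  -0.4387  0.9913  0.5964]
70 20 0.028 0.081 [ 0.1966  0.6583  1.6579 -0.4092  0.969   0.5454]
80 10 0.0143 0.0865 [ 0.0967  0.6112  1.6928 -0.2227  0.8827  0.3331]
90 0 0.0 0.0895 [-0.0112  0.588   1.7149 -0.      0.8386  0.0796]
100 -10 -0.0147 0.0905 [-0.1217  0.5899  1.7231  0.2336  0.8476 -0.1876]
110 -20 -0.0293 0.0889 [-0.229   0.6178  1.7173  0.4447  0.9068 -0.4326]
2.2417000000000002 [ 0.4082  0.6494  1.4821 -0.3577  1.2216  0.6569]
2.9417 0.7443314983242648 [-0.3001 -0.6569  0.2297]
4.0917 [0.3081 0.3158 0.4722] [0.0287 0.1723 0.0309]
```

View pics/s1.png

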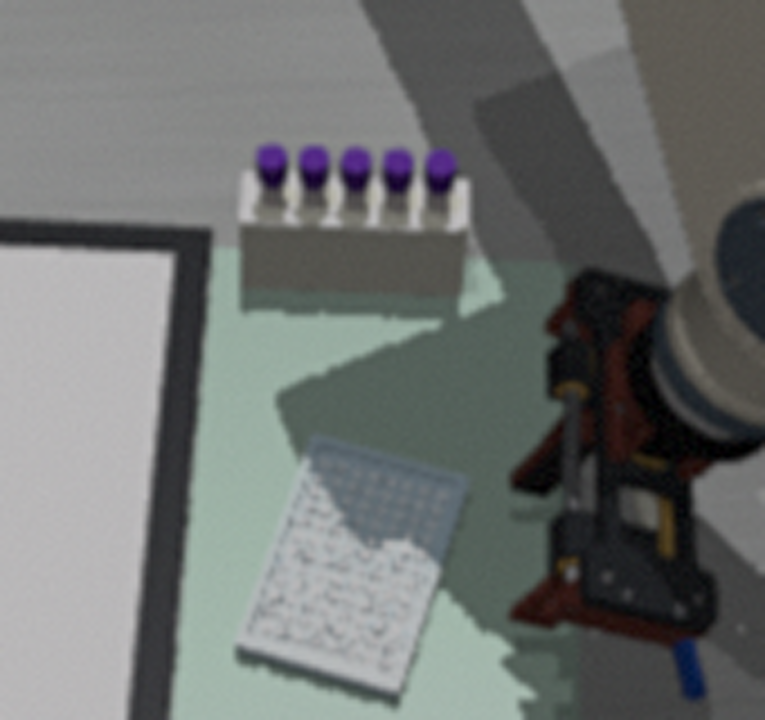

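View pics/d1.png

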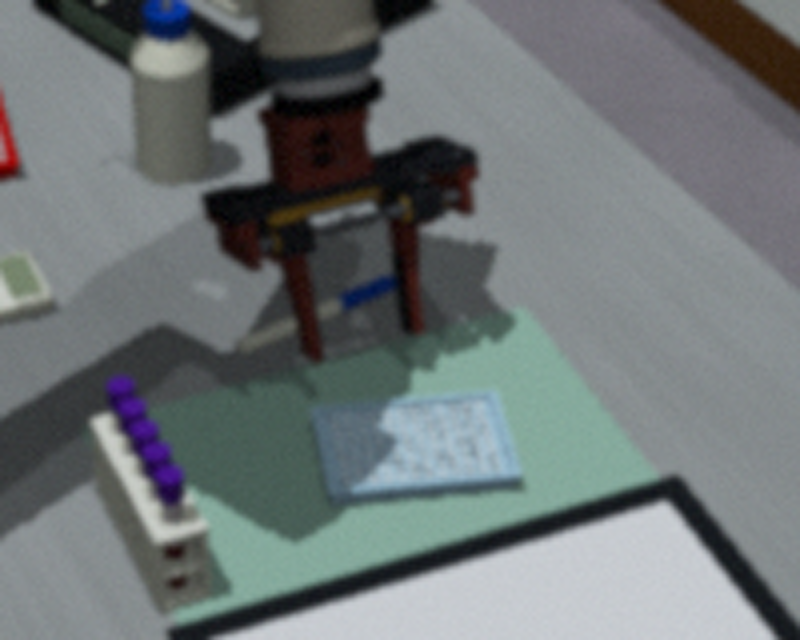

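View pics/w1.png

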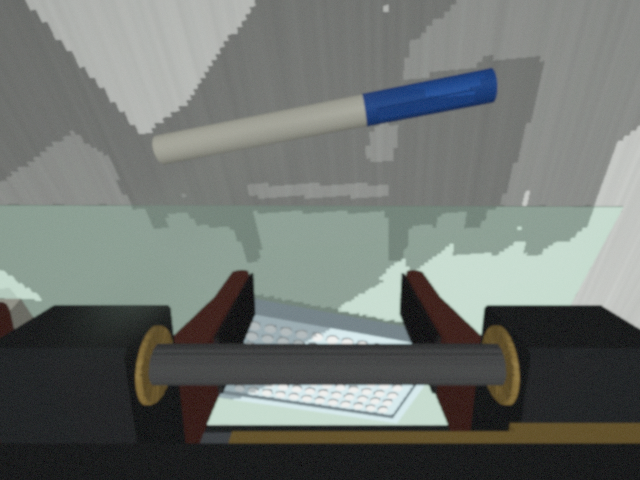

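The hand is behind the plate with both fingers facing its outer long side, and it is clear of the marker. Next I'll touch down to gauge tip thickness, then push forward onto the pad edge.

Run:
```python
from h import *
p=get_tcp_pos(); s,d,z=SD(p)
r=movel(W(s,d,.001),v=.03,until_force=2.5); print(r,SD(get_tcp_pos()),get_ft_force())
zt=SD(get_tcp_pos())[2]
movel(W(s,d,zt+.002),v=.05)
print(get_time(),SD(get_tcp_pos()),get_ft_force())
```

```text
True [0.0283 0.1721 0.0039] [-0.4664  0.6547  5.083 ]
5.3 [0.0286 0.1723 0.0058] [ 0.0518  0.3979 -0.7979]
```

Run:
```python
from h import *
s,d,z=SD(get_tcp_pos())
r=movel(W(.028,.080,.0055),v=.05,until_force=3); print(r,SD(get_tcp_pos()),get_ft_force(),get_time())
snap("scene","s2.png",(280,220,420,350),5); snap("side","d2.png",(270,170,430,290),5)
```

```text
True [0.0284 0.0904 0.0054] [1.6295 2.5177 0.0019] 6.7583
```

View pics/s2.png

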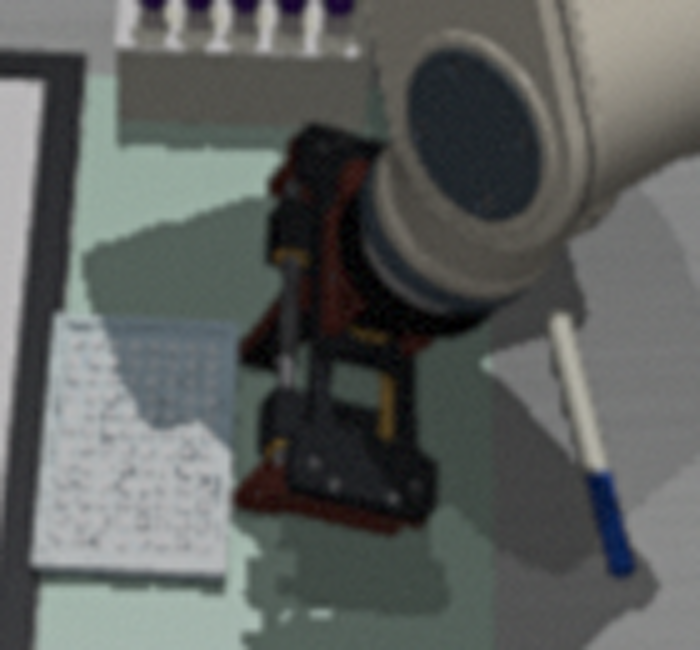

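View pics/d2.png

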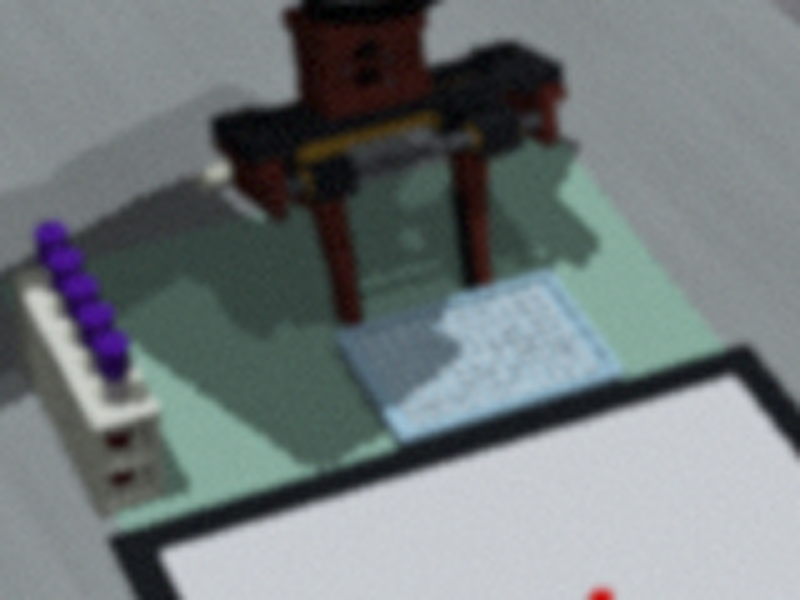

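The plate is flush and parallel to the pad edge, but the fingers sit about 14 mm toward its robot-side end. I'll recentre, re-contact and start tipping.

```bash
cat >> h.py <<'E'
def step(th,s,d0,v=.06,a0=22,l=.002,dz=0):
    d,z,al=target(th,a0,l,d0); D,Z=tcp_from_corner(d,z,al)
    movel(W(s,D,Z+dz),quat(al),v=v)
    return get_ft_force()
E
python3 - <<'E'
from h import *
s,d,z=SD(get_tcp_pos())
movel(W(s,d+.005,.0058),v=.1)
S=.042
movel(W(S,d+.005,.0058),v=.1)
f0=get_ft_force()
r=movel(W(S,.080,.0058),v=.03,until_force=3); c=SD(get_tcp_pos()); print(r,c,get_ft_force(),f0,get_time())
d0=c[1]-.0915; print("d0",d0); open("d0","w").write(str(d0))
for th in [2,5,9,13,17]:
    f=step(th,S,d0); print(th,f,f@out)
print(get_time())
snap("scene","s3.png",(280,220,420,350),5); snap("side","d3.png",(270,170,430,290),5)
E
```

```text
True [0.0419 0.0904 0.0055] [0.7062 2.6185 0.944 ] [0.555  0.1282 0.5651] 7.725
d0 -0.001085239282738737
2 [ 0.1777  1.9155 -0.2604] 1.9237221884469191
5 [0.6303 3.1462 0.0163] 3.1904077903681642
9 [0.7404 4.5668 0.8163] 4.61513378039441
13 [0.1879 3.8855 0.897 ] 3.886549279430582
17 [-0.5316  4.0103  1.2595] 3.9456280842474714
8.975
```

View pics/d3.png

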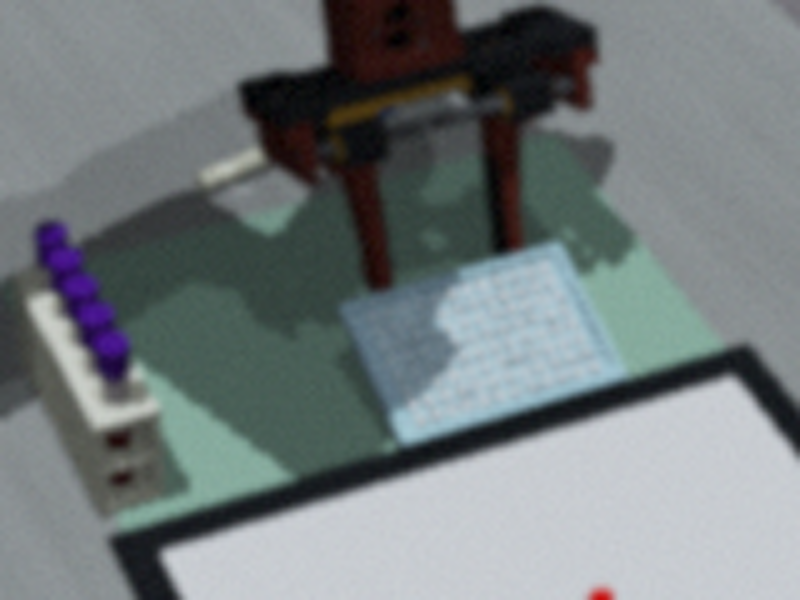

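View pics/s3.png

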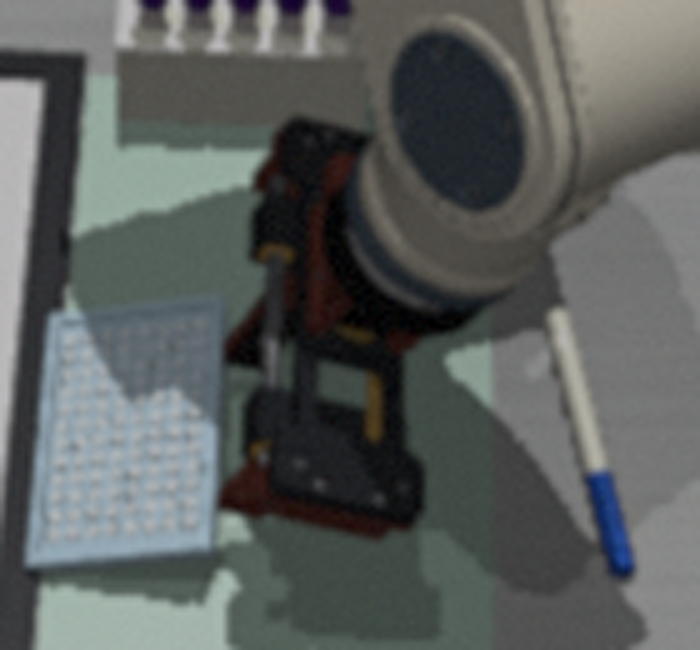

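The plate's outer side has risen with the fingertips, and the forces are only about 4 N. Continuing.

Run:
```python
from h import *
S=.042; d0=float(open("d0").read())
for th in [22,27,32,37,42,46]:
    f=step(th,S,d0); print(th,f,f@out)
    if np.linalg.norm(f)>12: break
print(get_time())
snap("scene","s4.png",(280,220,420,350),5); snap("side","d4.png",(270,150,430,270),5)
```

```text
22 [1.2694 5.7834 2.0417] 5.874659344285343
27 [-0.1096  6.6343  3.6628] 6.597092157486568
32 [-0.3985  7.545   5.0071] 7.477780991654584
37 [-1.6976  9.8287  8.6926] 9.63439832315264
10.175
```

View pics/d4.png

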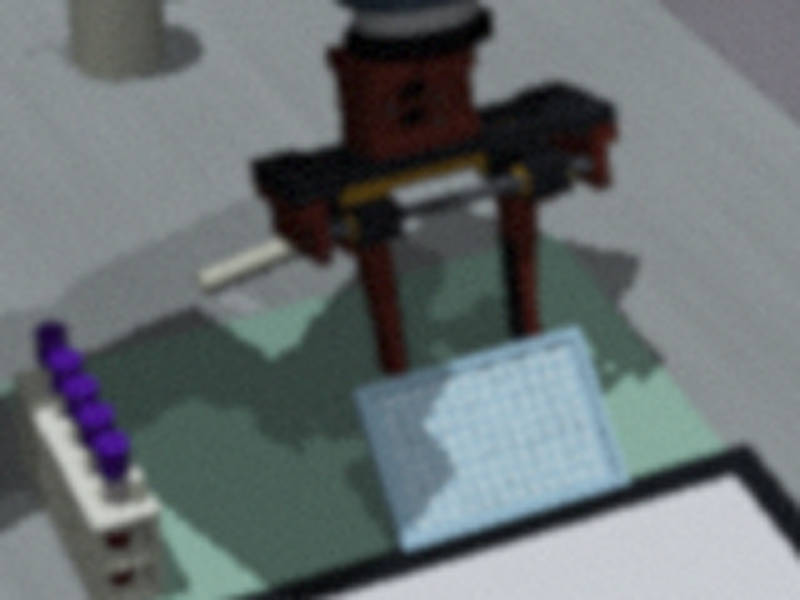

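View pics/s4.png

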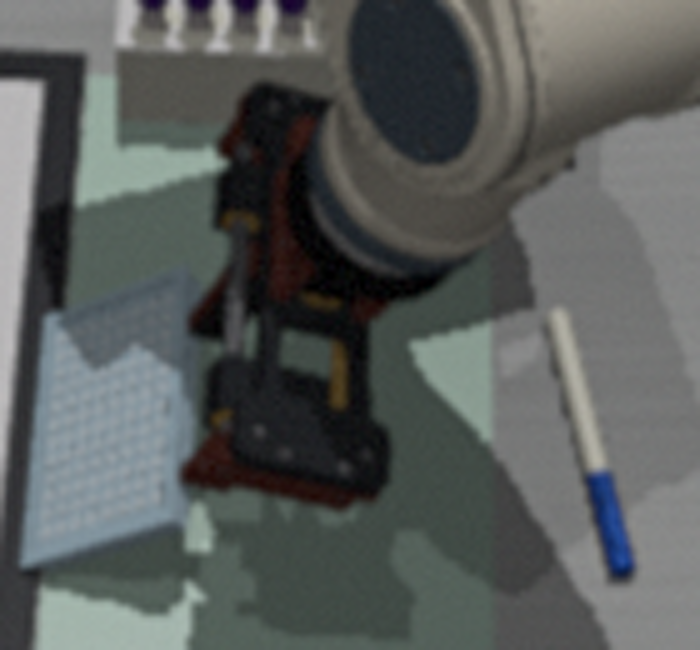

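The plate is at about 37° and the force along it is growing, so my path runs slightly short radially. I'll add force feedback on the radial offset.

```bash
cat >> h.py <<'E'
import json
def rstep(th,st,v=.06,lo=1.5,hi=5,gain=.00015,a0=22,l=.002):
    t=np.radians(th); d,z,al=target(th,a0,l,st["d0"]); 
    d+=st["r"]*np.cos(t); z+=st["r"]*np.sin(t)
    D,Z=tcp_from_corner(d,z,al); movel(W(st["S"],D,Z),quat(al),v=v)
    f=np.mean([get_ft_force() for _ in range(3)],0)-np.array(st["f0"])
    fr=(f@out)*np.cos(t)+f[2]*np.sin(t); ft=-(f@out)*-np.sin(t)-f[2]*np.cos(t)
    if fr>hi: st["r"]+=min(.001,gain*(fr-hi))
    if fr<lo: st["r"]-=min(.0005,gain*2*(lo-fr))
    print(th,"fr %.2f ft %.2f r %.5f |f| %.1f"%(fr,ft,st["r"],np.linalg.norm(f)))
    return fr
E
python3 - <<'E'
from h import *
st=dict(S=.042,d0=float(open("d0").read()),r=.0006,f0=[.3,.2,.3])
for th in [37.5,39,41,43,45,47]:
    fr=rstep(th,st)
    if fr>20: break
json.dump(st,open("st.json","w")); print(get_time())
snap("scene","s5.png",(280,220,420,350),5); snap("side","d5.png",(270,150,430,270),5)
E
```

```text
37.5 fr 10.96 ft 0.10 r 0.00149 |f| 11.1
39 fr 7.90 ft -0.56 r 0.00193 |f| 8.0
41 fr 6.53 ft -0.55 r 0.00216 |f| 6.6
43 fr 6.60 ft -0.72 r 0.00240 |f| 6.8
45 fr 7.22 ft 0.22 r 0.00273 |f| 7.2
47 fr 4.84 ft -0.73 r 0.00273 |f| 4.9
11.775
```

View pics/d5.png

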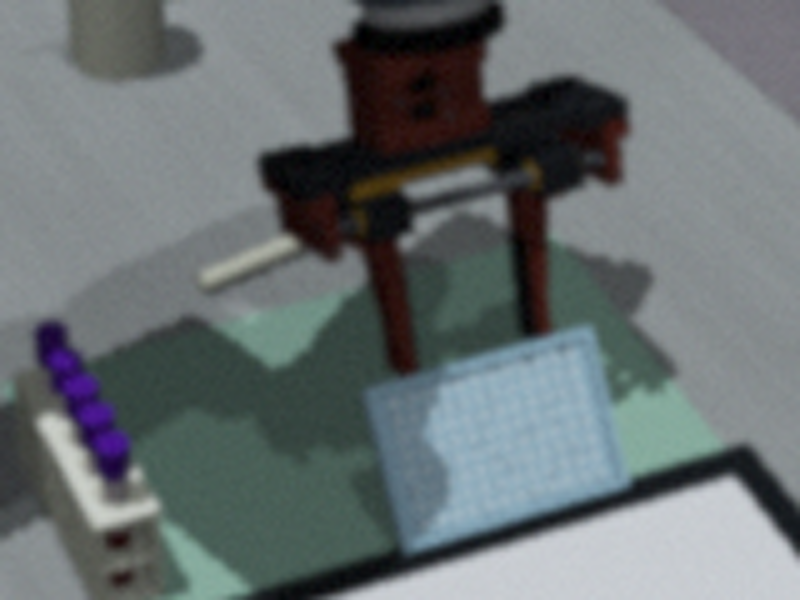

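View pics/s5.png

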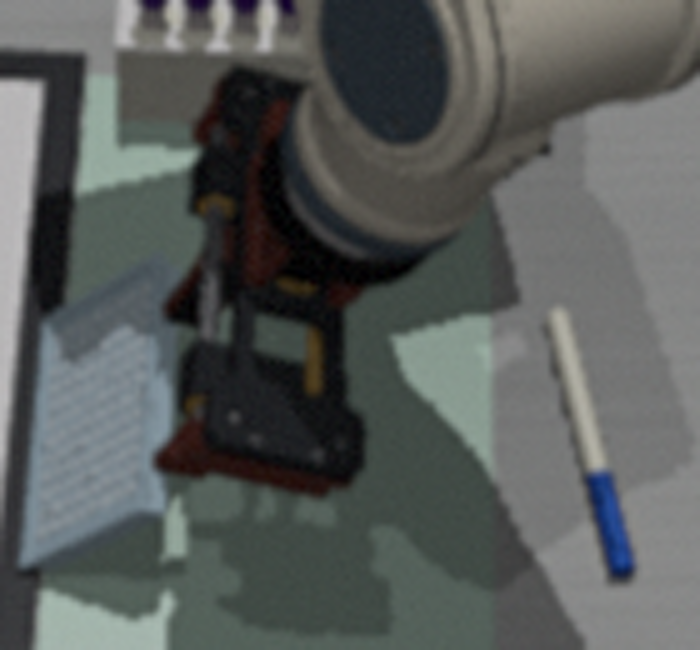

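The plate is at about 47° with fingertips still under the skirt and its lower side over the pad edge. Continuing.

Run:
```python
from h import *
st=json.load(open("st.json"))
for th in [49,51,53,55,58,61,64]:
    fr=rstep(th,st,lo=1.,hi=4)
    if fr>20: break
json.dump(st,open("st.json","w")); print(get_time())
snap("scene","s6.png",(280,220,420,350),5); snap("side","d6.png",(270,150,430,270),5)
```

```text
49 fr 3.56 ft 0.40 r 0.00273 |f| 3.6
51 fr 2.28 ft 0.76 r 0.00273 |f| 2.4
53 fr 0.43 ft 0.55 r 0.00256 |f| 0.7
55 fr -0.98 ft 0.54 r 0.00206 |f| 1.2
58 fr -0.86 ft -0.21 r 0.00156 |f| 1.0
61 fr -0.26 ft 0.55 r 0.00118 |f| 0.9
64 fr -0.89 ft 0.42 r 0.00068 |f| 1.2
13.625
```

View pics/d6.png

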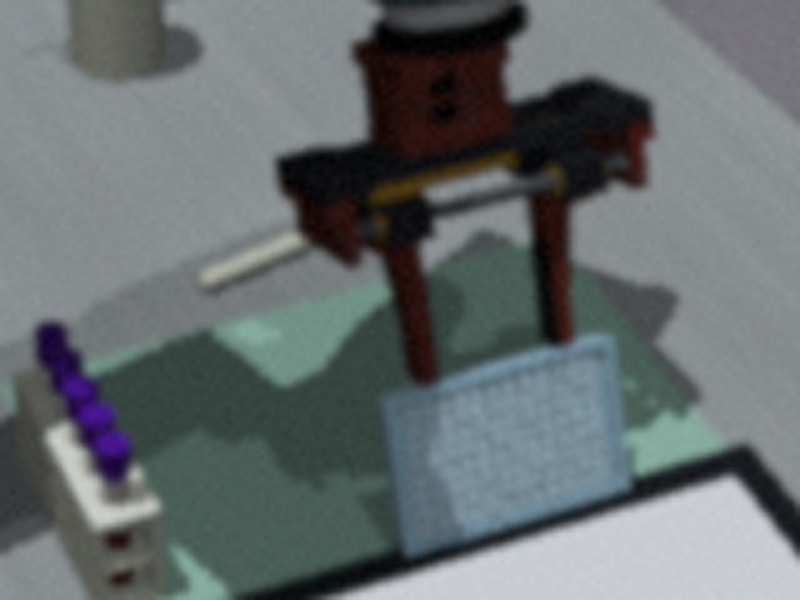

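View pics/s6.png

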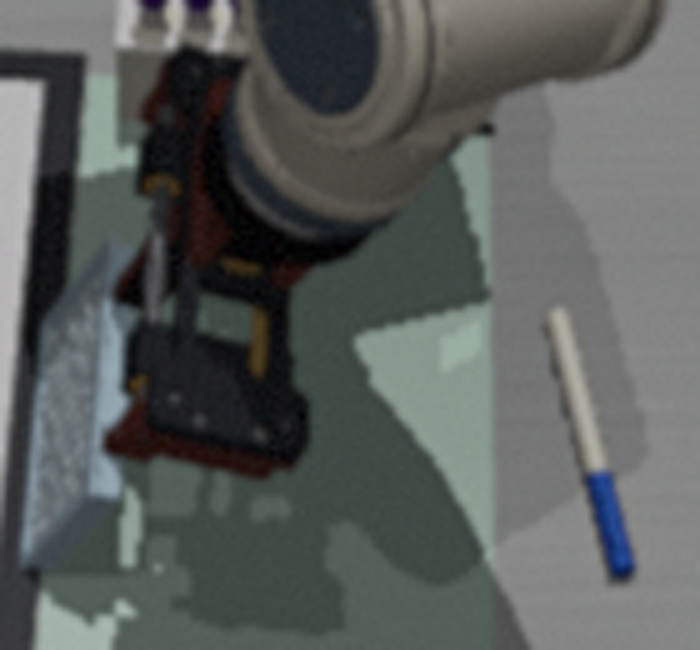

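Still caught at about 64° with forces near zero. Next, tilt the hand upright as the plate goes through 90°.

Run:
```python
from h import *
st=json.load(open("st.json"))
for th in [67,70,73,76,79,82,84]:
    fr=rstep(th,st,lo=-5,hi=3)
    if fr>20: break
json.dump(st,open("st.json","w")); print(get_time())
snap("scene","s7.png",(280,220,420,350),5); snap("side","d7.png",(270,150,430,270),5)
```

```text
67 fr 3.16 ft 0.51 r 0.00071 |f| 3.7
70 fr 2.97 ft 0.24 r 0.00071 |f| 3.0
73 fr 3.03 ft -0.44 r 0.00071 |f| 3.1
76 fr 2.13 ft 0.40 r 0.00071 |f| 2.5
79 fr 1.15 ft 0.67 r 0.00071 |f| 1.7
82 fr 0.86 ft -0.14 r 0.00071 |f| 1.3
84 fr 0.41 ft 0.10 r 0.00071 |f| 0.4
15.475
```

View pics/d7.png

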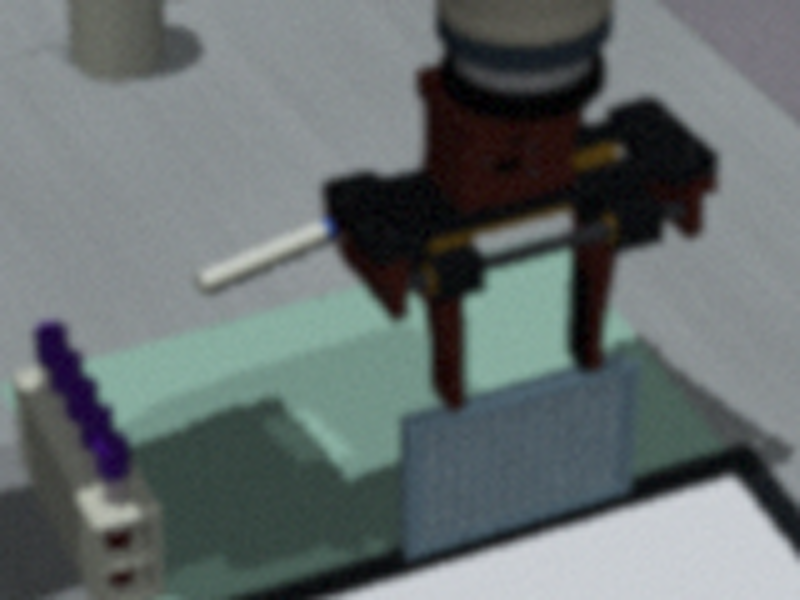

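View pics/s7.png

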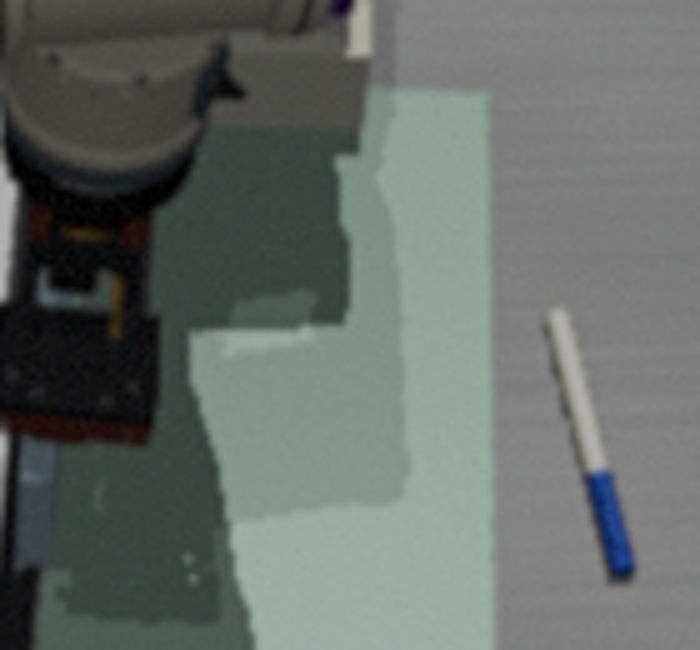

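The plate is near upright. Tipping on past the balance point.

Run:
```python
from h import *
st=json.load(open("st.json"))
for th in [87,90,93,96]:
    fr=rstep(th,st,lo=-5,hi=3)
    if fr>20: break
snap("side","d8.png",(270,150,430,270),5)
for th in [99,102,105,108]:
    fr=rstep(th,st,lo=-5,hi=4,v=.1)
    if fr>20: break
json.dump(st,open("st.json","w")); print(get_time())
wait(.2)
snap("scene","s9.png",(150,200,420,380),2.9); snap("side","d9.png",(270,150,470,310),4)
```

```text
87 fr -0.39 ft 0.36 r 0.00071 |f| 0.9
90 fr -0.37 ft 0.41 r 0.00071 |f| 0.8
93 fr -0.44 ft 0.50 r 0.00071 |f| 0.7
96 fr -1.26 ft -0.20 r 0.00071 |f| 1.8
99 fr -0.49 ft -0.63 r 0.00071 |f| 0.9
102 fr 0.13 ft -0.08 r 0.00071 |f| 0.3
105 fr -0.54 ft -0.22 r 0.00071 |f| 0.7
108 fr -0.64 ft 0.49 r 0.00071 |f| 0.9
17.625
```

View pics/d8.png

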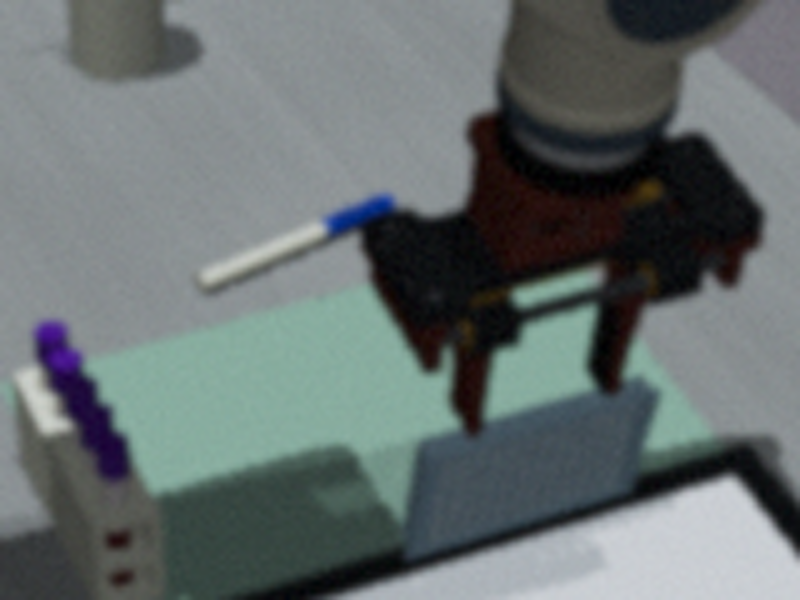

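View pics/d9.png

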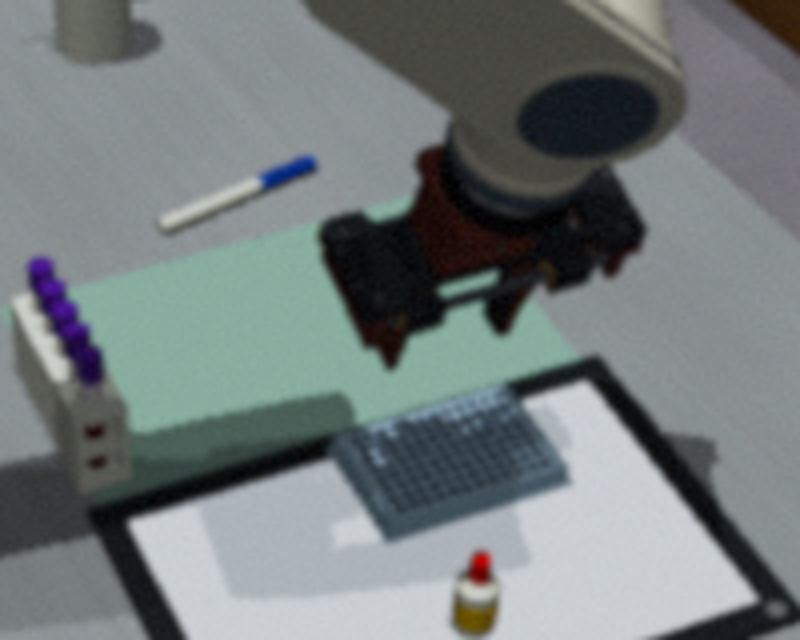

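View pics/s9.png

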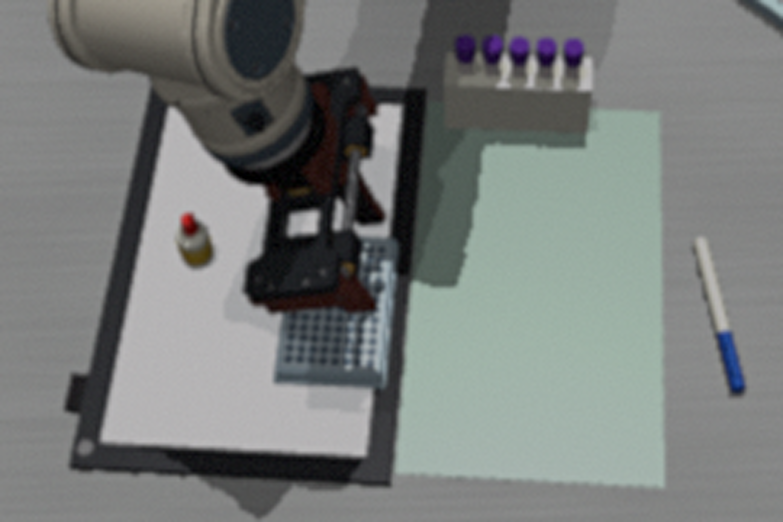

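The plate turned over and lies face up across the near border, near edge on the dark strip. Now go round behind it and push forward.

Run:
```python
from h import *
s,d,z=SD(get_tcp_pos())
movel(W(.042,.045,.12),quat(0),v=.15)
movel(W(.042,.025,.02),v=.12)
movel(W(.042,.025,.0082),v=.04)
print(SD(get_tcp_pos()),get_ft_force(),get_time())
r=movel(W(.042,-.032,.0082),v=.04,until_force=8); print(r,SD(get_tcp_pos()),get_ft_force(),get_time())
movel(W(.042,-.020,.0090),v=.1)
movel(W(.042,.0,.15),v=.2)
move_pose(W(-.02,.20,.25),quat(0))
print(get_time())
snap("scene","s10.png",(150,200,420,380),2.9); snap("side","d10.png",(270,150,470,310),4)
```

```text
[0.0418 0.0251 0.0079] [-1.1618 -0.2051 -0.982 ] 20.0417
False [ 0.042  -0.0318  0.0082] [ 0.2368  0.6833 -0.0646] 21.6167
23.6667
```

View pics/d10.png

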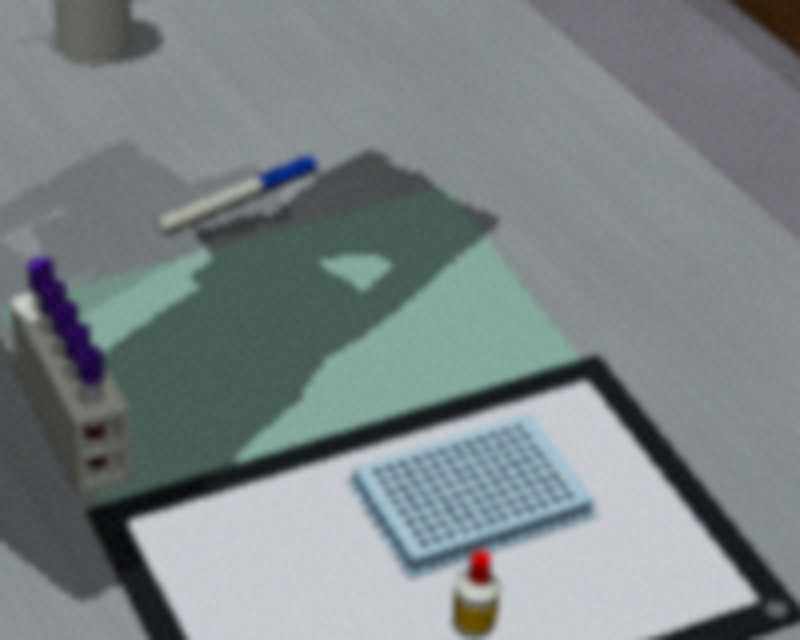

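View pics/s10.png

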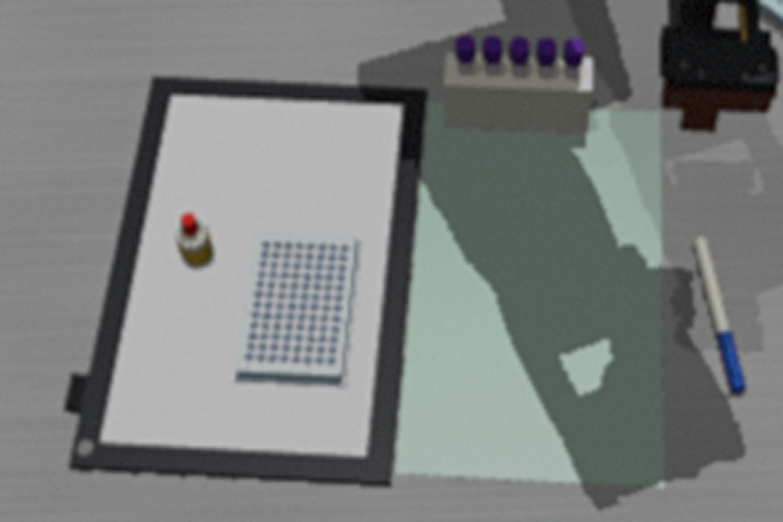

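Run:
```python
from h import *
print(get_ft_force(),get_tcp_pos(),get_time()); job_done()
```

```text
[-0.2393 -0.6816  0.7633] [0.5916 0.2069 0.2487] 23.7667
the job is handed in; nothing more can be done
```

The plate now lies face up and flat, wholly on the white lit panel, with white showing on all four sides. I handed the job in at 23.8 s of robot time.

**How it went:** I pushed the plate square against the pad's near edge with two fingertips. They caught under the skirt and tipped it through upright until it fell over onto the pad. I then went behind it, pushed it forward, and lifted the hand clear.

**Last checks:**
- **Position:** the plate's near edge was pushed about 20 mm past the inner line of the dark border. The last pictures show the plate clear of the dropper bottle.
- **Bystanders:** the rack, dropper and marker are at the same pixels as at the start, within about 2 px. I did not re-measure the things farther away, and the arm did not work near them.
- **Forces:** the readings printed after each move stayed below about 15 N, and the gripper reads about zero now, touching nothing.

**One disagreement:** around 37–47° the force along the plate built up, because my planned path was up to about 3 mm short. I corrected it with force feedback, and the tipping then went on without slipping.

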